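# Clamp a power board in the rework fixture

### The job

Take the green circuit board by its heat sink and lay it in the rework fixture between the side fences, copper-strip edge first, sliding it under the raised jaw until it is fully home against the blue end stops. Then flip the red cam lever over past its centre so that it snaps down to the other side and the jaw clamps the board. Leave the dispenser, the screwdriver and the parts tray where they are.

Things in the scene. Friction and masses are not known exactly. Their poses are not given: they have to be found in the camera images.
- fixture: Fixed grey metal rework fixture. Origin on the bench under the centre of a board that is fully home; x = direction in which the board slides home, towards the clamp, z up; yaw varies. Bed 12 mm thick, x -85..+105 mm, y -60..+60 mm. Dark side fences on it at y +-44 to +-50 mm, x -65..+45 mm, tops at z 20 mm: a channel 88 mm wide
- stops (a point): Point on the bed (fixture x 55, y 0, z 12 mm) where the middle of the board's front edge ends up, below the jaw. Two blue end stops beside it, at fixture x 55 to 75 mm, y +-22 to +-34 mm, tops at z 46 mm: the front edge butts on their faces at x 55 mm. Same axes as the fixture
- jaw: Yellow steel clamping jaw, 48 x 40 x 18 mm, between the end stops; the cam pushes it straight down. Origin at the centre of its underside: fixture x 67, y 0, z 24 mm when raised. It overhangs the bed from x 43 mm on; a 4 mm board passes under with 8 mm to spare. It comes down 8 mm onto the board as the lever is flipped and then presses on it with some 25 N
- lever_pivot (a point): Axle of the cam lever, at fixture x 80, y 0, z 52 mm; the lever swings about the fixture's x axis, in the plane x = 80 mm. A blue cheek behind it, x 94 to 104 mm, y +-15 mm, top at z 68 mm, carries the axle
- lever_knob (a point): Centre of the red ball (22 mm) at the end of the red cam lever, 80 mm from the axle; handle 16 mm thick. Open, the lever leans 45 degrees to the fixture's -y side, ball at fixture y -57, z 109 mm; closed it lies to the +y side, 80 degrees from upright, ball at y +79, z 66 mm. Upright, the ball's top is at z 143 mm
- lever (a joint): Lever angle, rad: 0 open (on its stop at fixture -y), 0.79 upright, about 0.96 dead centre, 2.18 closed (stop at +y). Up to about 0.3 N m (4 N at the ball) resists it up to dead centre; then the spring snaps it shut by itself. Let go earlier it springs back open. A finger at its -y side moving towards +y can push it over
- heatsink (a point): Centre of the finned aluminium heat sink, a 40 x 40 x 24 mm block fixed on the loose circuit board, which lies flat on the bench; grasp it here. Board 110 (x) x 80 (y) x 4 mm, about 0.2 kg. This point is 15 mm behind (-x of) the board's centre, 16 mm above its underside. x points to the copper-strip edge, z up
- bare_edge (a point): Middle of the board's copper-strip edge (the front edge, to go under the jaw against the stops), half-way through its 4 mm thickness, 70 mm ahead (+x) of the heat sink's centre; same axes. A white connector marks the opposite edge
- dispenser_mid (a point): Bystander: white solvent dispenser with a grey metal cap, 60 mm across, 114 mm tall, standing; this point is 55 mm up its axis
- driver_grip (a point): Bystander: red screwdriver, 150 mm long, lying on the bench; this point is on its handle
- tray_mid (a point): Bystander: blue divided parts tray, 100 x 130 x 25 mm; this point is at its centre, half-way up
Things that resemble listed ones, but are neither listed nor needed, are in the scene too. Leave any black or yellow look-alike of the part that bears heatsink alone. Several things have the shape of the fixture; the one meant has the colours described above.

How it is judged (in metres and radians):
On the way:
1. the board lies flat and fully home in the fixture, its copper-strip edge within 4 mm of the end stops, while the lever is still open (x of bare_edge in the frame of fixture between 0.051 and 0.058 m and y of bare_edge in the frame of fixture between -0.008 and 0.008 m and z of bare_edge in the frame of fixture below 0.0165 m and angle between bare_edge's own z axis and vertical below 0.05 rad and angle between the x axis of bare_edge and the x axis of fixture, either way round below 0.09 rad and value of joint lever below 0.3 rad), for 0.2 s.
At the end, for the whole second after the job is handed in: The board lies flat on the fixture's bed, copper-strip edge within 4 mm of the end stops, square to within 5 degrees and between the fences; the lever is snapped over (above 2.05 rad) and the jaw presses on the board with more than 3 N (x of bare_edge in the frame of fixture between 0.051 and 0.058 m and y of bare_edge in the frame of fixture between -0.008 and 0.008 m and z of bare_edge in the frame of fixture below 0.0165 m and angle between bare_edge's own z axis and vertical below 0.05 rad and angle between the x axis of bare_edge and the x axis of fixture, either way round below 0.09 rad and value of joint lever above 2.05 rad and contact force between jaw and anything else above 3 N); the robot touches nothing.
It fails at once if the dispenser is shifted more than 30 mm or tipped (distance of dispenser_mid from where it was at the start of the episode above 0.03 m or angle between dispenser_mid's own z axis and vertical above 0.5 rad).
It fails at once if the screwdriver or the parts tray is shifted more than 30 mm (distance of any of driver_grip, tray_mid from where it was at the start of the episode above 0.03 m).
It also fails if it takes over 51 s, if anything falls off the work surface, if the arm or the gripper's body presses on something with over 40 N, if the wrist force passes 120 N, or if a joint passes its speed limit or range.

### The arm

A 6-joint arm with a two-finger parallel gripper is mounted at the origin on the work surface. World frame = base frame: x ahead of the robot, y to its left, z up, the work surface at z = 0. Lengths are in mm, angles in rad, forces in N, time in s.
With the tool pointing down it reaches from about 350 to 775 mm from the base axis. Payload 7.3 kg.
Tool frame: the origin (TCP) lies at the very end of the fingers, on their centre line; the grasp point (between the pads) lies 19 mm behind it; z points along the fingers, y is the line along which they close (so a half turn about z gives the same grasp; the last joint's range is limited). The gripper opens to 92 mm and grips with 3 to 60 N. Pads are 19 mm wide; open, the fingers measure 130 mm over their backs; the gripper's body (75 mm by 190 mm) begins 47 mm behind the grasp point.
Start: joints at [1.089, 0.342, 1.524, -0, 1.275, -0.146], TCP at [172.986, 495.702, 226.741] pointing down, gripper open.
Joint ranges: [-2.53, 2.53], [-0.77, 2.02], [0.04, 2.7], [-1, 4.14], [0.28, 2.66], [-3.11, 3.11]. Speed limits (rad/s): [2.57, 2.57, 3.14, 3.14, 3.14, 3.14].

### API

Orientations are given as [roll, pitch, yaw] about the fixed x, y, z axes, in that order (R = Rz(yaw) Ry(pitch) Rx(roll)).
In Python, from plant import get_obs, capture, close_job gives the robot as it stands. The module is installed in compiled form; this text tells all that it offers.
- The arm moves only by the shell command python3 -m handwheel 'ROWS'. ROWS is JSON, a list of rows, each a list of 3 entries, a list of its own where there are three numbers: the turn, a rotation vector about the tool's x, y, z in degrees, then the shift along the tool's x, y, z in m, then the opening, from 0 (shut) to 1 (fully open). A call has 1 to 12 rows; each row is the pose to reach, as a shift and turn from the pose commanded when the call began, along the tool's axes at that moment; what a row does not reach only later rows make up. A row lasts 1/10 s, in which the tool goes at most 50 mm and 8.59 degrees, less where a joint would pass 70% of its speed; a pose out of reach is approached as far as the arm can. A call with a gripper value outside its range is refused whole. The fingers move at their own pace and stop on an object; the grip force is fixed at half the most. Time passes only in rows, so rows that repeat a pose let the fingers close. It gives the time, the measured TCP pose, the force, the opening and the grip force at its end, in the units of the state.
- get_obs(): the state, without advancing time (a new reading comes with each control period).
- capture(name): name is "scene" or "side" or "wrist"; returns a dict with "image" (384x512x3 uint8, red, green, blue), "depth" (384x512 float32, mm along the optical axis (not along the pixel's ray), 0 where there is no reading), "fx", "fy", "cx", "cy" (pixels), "camera_from_world" (4x4, takes a point from world to camera coordinates). Camera axes: x right, y down, z forward; pixel columns grow to the right and rows downward; lengths in mm; the calibration is good to about 2 mm. The wrist camera is an equidistant fisheye: a pixel r from the principal point sees the ray r / f radians off the axis. A picture is of the moment at which its call begins.
- close_job(): hands the job in; it is judged then, once.
The state is a dict: "time": time; "joint_positions": joint angles; "dq": joint speeds; "tau": joint torques, N m; "tool_pos": TCP position; "tcp_rot": TCP orientation; "contact_force": force on the tool from outside, world axes, zero at the start; "moment": the same for the moment, N m; "grip_width": finger opening in mm; "finger_force": force on a finger pad.
Only numpy, scipy, OpenCV 4.12 (cv2) and the standard library are available. Lean on these libraries where they do the work, as an engineer would, in place of code of your own. Each camera call takes 0.05 s, during which the arm holds its last target. There are 200 camera calls.

## Working session

There is one attempt and no reset: what is moved stays moved. The work goes in short steps, Python scripts to look and compute and a shell command to move; the robot and the scene stay as the last step left them, time stands still between calls to the robot, and variables do not carry over. Pictures are saved under pics/ and viewed, at most 10 in all, crops included, and the job is handed in when it is done.

```bash
mkdir -p pics
cat > h.py <<'E'
import numpy as np, cv2
from plant import get_obs, capture
from scipy.spatial.transform import Rotation as R
def save(c,n): cv2.imwrite('pics/'+n,c['image'][:,:,::-1])
def ray(c,u,v,fish=False):
    x=(u-c['cx'])/c['fx'];y=(v-c['cy'])/c['fy']
    if fish:
        r=np.hypot(x,y);s=np.sin(r)/max(r,1e-9);d=np.array([x*s,y*s,np.cos(r)])
    else: d=np.array([x,y,1.])
    M=np.linalg.inv(c['camera_from_world']);return M[:3,3],M[:3,:3]@d
def onplane(c,u,v,z,fish=False):
    o,d=ray(c,u,v,fish);return o+d*(z-o[2])/d[2]
def bydepth(c,u,v):
    o,d=ray(c,u,v);return o+d*float(c['depth'][int(v),int(u)])
def proj(c,p):
    q=c['camera_from_world']@np.r_[p,1];return c['cx']+c['fx']*q[0]/q[2],c['cy']+c['fy']*q[1]/q[2]
def tool():
    o=get_obs();return np.array(o['tool_pos']),R.from_euler('xyz',o['tcp_rot'])
E
python3 - <<'E'
from h import *
a=capture('scene');b=capture('side')
np.save('a.npy',a,allow_pickle=True);np.save('b.npy',b,allow_pickle=True)
save(a,'scene.png');save(b,'side.png')
o=get_obs();print(o)
for c in(a,b):print(c['fx'],np.linalg.inv(c['camera_from_world']).round(2))
E
```

```text
{'time': 0.1, 'joint_positions': array([ 1.08900429e+00,  3.42636285e-01,  1.52489772e+00, -1.61476105e-06,
        1.27539302e+00, -1.46014705e-01]), 'dq': array([-0.00116442, -0.00261349, -0.00307174, -0.00076136,  0.00067782,
       -0.00188466]), 'tau': array([ 6.81609545e-04, -4.32006204e+01, -2.44692367e+01,  7.18890270e-02,
        5.26478200e-02, -7.67601910e-05]), 'tool_pos': array([172.81188173, 495.37200493, 226.13145312]), 'tcp_rot': array([-3.14027225e+00, -1.92619238e-04,  2.80581566e+00]), 'contact_force': array([-0.12195625, -0.31932582, -0.07034092]), 'moment': array([0.0222778 , 0.00611744, 0.00014074]), 'finger_force': 0.0, 'grip_width': 91.88240635572676}
476.77408484526006 [[-8.90000e-01  3.50000e-01 -3.00000e-01  9.51350e+02]
 [ 4.60000e-01  6.90000e-01 -5.60000e-01  7.91240e+02]
 [ 1.00000e-02 -6.30000e-01 -7.70000e-01  1.23986e+03]
 [ 0.00000e+00  0.00000e+00  0.00000e+00  1.00000e+00]]
397.26305493961405 [[ 9.7000e-01 -1.8000e-01  1.6000e-01  3.6911e+02]
 [-2.4000e-01 -6.7000e-01  7.0000e-01 -7.2359e+02]
 [-2.0000e-02 -7.2000e-01 -6.9000e-01  7.7307e+02]
 [ 0.0000e+00  0.0000e+00  0.0000e+00  1.0000e+00]]
```

View pics/scene.png

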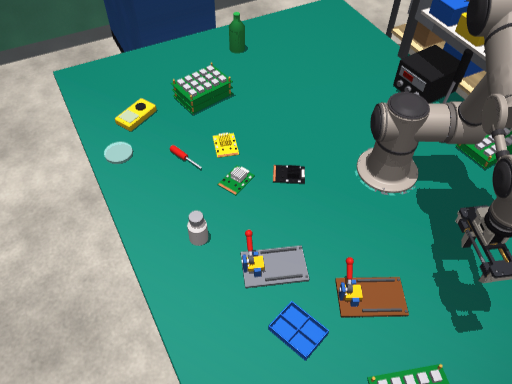

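View pics/side.png

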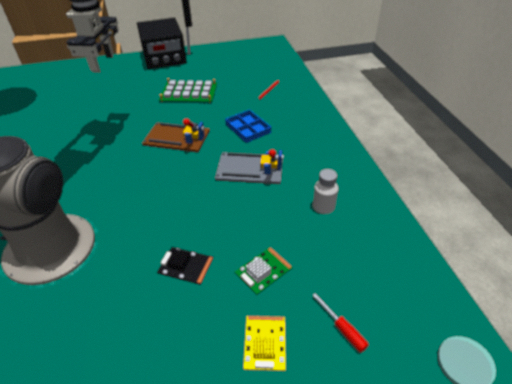

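The scene view shows the green board at (237,179) with its copper edge at the lower left (228,188). The look-alikes are the yellow board (226,145), the black board (289,174) and two big green racks at (203,88) and (408,375). The grey fixture is at (275,266), and the brown one at (372,297) is a decoy. I'll use the green board with the heat sink and the grey fixture, and check both in a close crop.

Run:
```python
from h import *
a=np.load('a.npy',allow_pickle=True).item();b=np.load('b.npy',allow_pickle=True).item()
def t(c,u,v,w=80,h=60): return cv2.resize(c['image'][v-h//2:v+h//2,u-w//2:u+w//2],(400,300),interpolation=cv2.INTER_CUBIC)
m=np.vstack([np.hstack([t(a,237,180),t(b,263,270)]),np.hstack([t(a,275,260,96,72),t(b,250,165,96,72)])])
cv2.imwrite('pics/crop.png',m[:,:,::-1])
for c,l in((a,[(237,176),(237,179),(228,190),(290,283),(265,275),(198,240),(185,155),(300,330),(370,290)]),(b,[(260,268),(278,258),(225,170),(325,200),(345,330),(248,125)])):
    for p in l: print(p,bydepth(c,*p).round(0))
```

```text
(237, 176) [ 496. -190.   25.]
(237, 179) [ 496. -191.    8.]
(228, 190) [ 543. -165.    2.]
(290, 283) [531. 235.  -3.]
(265, 275) [588. 186.  13.]
(198, 240) [718.  -6.  28.]
(185, 155) [ 618. -358.   29.]
(300, 330) [587. 381.  22.]
(370, 290) [341. 364.   9.]
(260, 268) [ 487. -209.   31.]
(278, 258) [ 539. -174.    5.]
(225, 170) [473. 165.  14.]
(325, 200) [695. -61.  51.]
(345, 330) [ 617. -390.   22.]
(248, 125) [589. 371.  15.]
```

View pics/crop.png

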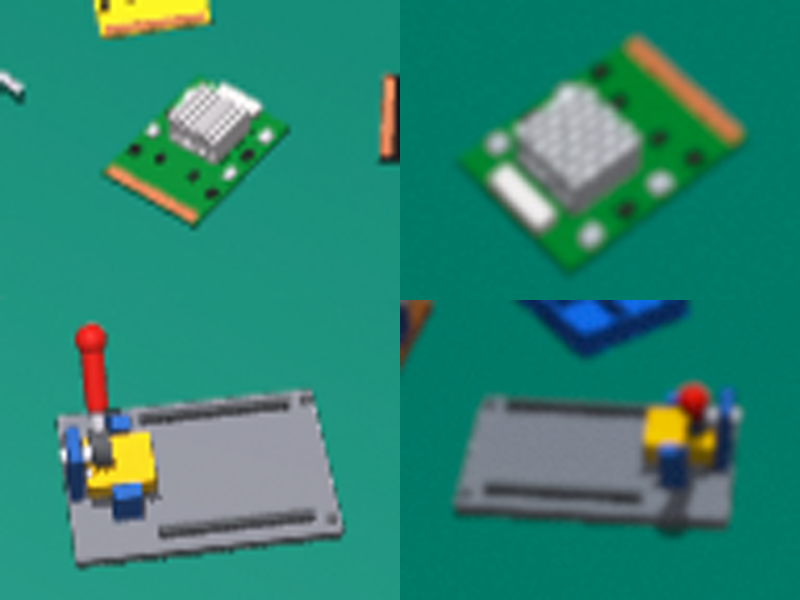

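The crop confirms both choices. The green board has its finned heat sink, white connector at the rear and copper edge towards +x+y. The grey fixture has a yellow jaw, blue stops and a red lever leaning to −y. Next I compute poses from the corners in both views.

Run:
```python
from h import *
a=np.load('a.npy',allow_pickle=True).item();b=np.load('b.npy',allow_pickle=True).item()
def tri(p,q):
    o1,d1=ray(a,*p);o2,d2=ray(b,*q);A=np.c_[d1,-d2];s=np.linalg.lstsq(A,o2-o1,rcond=None)[0]
    P,Q=o1+s[0]*d1,o2+s[1]*d2;return (P+Q)/2,np.linalg.norm(P-Q)
print('board front corners z4');
for c,l in((a,[(218,184),(236,194.4),(254.8,176)]),(b,[(269,247.4),(291.4,268),(234.6,272),(257,294)])):
    print([onplane(c,*p,4).round(0)[:2] for p in l])
print('tri corners',tri((218,184),(291.4,268)),tri((236,194.4),(269,247.4)))
# heat sink: top centre
print('hs top',tri((197+212/5,150+107/5),(223+178/5,240+132/5)))
print('fixture bed z12: (x+,y+),(x-,y+),(x-,y-),(x+,y-)')
A=[(245,286),(309,279),(301.4,246),(240.7,251.6)];B=[(283.6,154.2),(222.4,152.3),(215.2,178.5),(281.2,181)]
for p,q in zip(A,B): print(onplane(a,*p,12).round(0),onplane(b,*q,12).round(0),tri(p,q))
for n,c in(('a',a),('b',b)):
    h=cv2.cvtColor(c['image'],cv2.COLOR_RGB2HSV);m=((h[...,0]<8)|(h[...,0]>172))&(h[...,1]>170)&(h[...,2]>90)
    n_,_,st,ce=cv2.connectedComponentsWithStats(m.astype('uint8'));print(n,[(s.tolist(),k.round(1).tolist()) for s,k in zip(st[1:],ce[1:]) if s[4]>15])
```

```text
board front corners z4
[array([ 562., -203.]), array([ 528., -134.]), array([ 433., -179.])]
[array([ 527., -137.]), array([ 562., -209.]), array([ 431., -187.]), array([ 468., -256.])]
tri corners (array([ 5.62050868e+02, -2.06193830e+02,  5.29413236e-01]), np.float64(1.507734250420055)) (array([ 527.13410102, -135.65279294,    1.98892496]), np.float64(0.31852742227481723))
hs top (array([ 483.22513356, -202.2921593 ,   29.10803198]), np.float64(3.8282771677331544))
fixture bed z12: (x+,y+),(x-,y+),(x-,y-),(x+,y-)
[657. 191.  12.] [661. 195.  12.] (array([658.65008939, 191.92546406,  14.71378235]), np.float64(3.0376498209436846))
[480. 255.  12.] [481. 252.  12.] (array([480.18741844, 254.46894982,  10.62855466]), np.float64(1.490715089698751))
[441. 147.  12.] [439. 137.  12.] (array([439.28475254, 143.72218457,   6.61822398]), np.float64(1.2547408837816776))
[616.  81.  12.] [620.  79.  12.] (array([617.99074922,  79.84829314,  11.8308849 ]), np.float64(4.483588916980863))
a [([170, 146, 18, 14, 117], [178.0, 152.0]), ([245, 230, 8, 21, 107], [248.9, 239.5]), ([346, 258, 7, 21, 114], [349.0, 267.4])]
b [([260, 82, 18, 16, 46], [268.1, 89.5]), ([184, 119, 7, 6, 29], [186.5, 121.5]), ([269, 150, 6, 7, 29], [271.8, 152.6]), ([335, 317, 33, 35, 444], [351.2, 333.9])]
```

Estimates from both views:

| Thing | Position (mm) | Yaw |
|---|---|---|
| Heat sink | ≈ (483, −203), top ≈ 28–29 | board ≈ 27° |
| Fixture origin | ≈ (540, 171) | ≈ −19.3° |

First I move to a point above the fixture, which is on the way, and take a close look there.

```bash
python3 -m handwheel '[[[0,0,0],[-0.40,-0.18,-0.09],1],[[0,0,0],[-0.40,-0.18,-0.09],1],[[0,0,0],[-0.40,-0.18,-0.09],1],[[0,0,0],[-0.40,-0.18,-0.09],1],[[0,0,0],[-0.40,-0.18,-0.09],1],[[0,0,0],[-0.40,-0.18,-0.09],1],[[0,0,0],[-0.40,-0.18,-0.09],1],[[0,0,0],[-0.40,-0.18,-0.09],1],[[0,0,0],[-0.40,-0.18,-0.09],1],[[0,0,0],[-0.40,-0.18,-0.09],1],[[0,0,0],[-0.40,-0.18,-0.09],1],[[0,0,0],[-0.40,-0.18,-0.09],1]]'
python3 - <<'E'
from h import *
w=capture('wrist');np.save('w1.npy',w,allow_pickle=True);save(w,'w1.png')
print(w['fx'],w['cx'],w['cy'],np.linalg.inv(w['camera_from_world']).round(2),tool()[0],get_obs()['time'])
E
```

```text
time: 1.3
tool_pos: [490.4, 194.6, 316.2]
tcp_rot: [-3.141, -0.001, 2.807]
contact_force: [-0.9, 0.3, -0.0]
grip_width: 91.9
finger_force: 0.0
297.3186396354542 254.4530015063687 190.31592948131183 [[ 3.3000e-01  9.2000e-01  2.3000e-01  4.2867e+02]
 [ 9.4000e-01 -3.2000e-01 -8.0000e-02  2.1517e+02]
 [-0.0000e+00  2.5000e-01 -9.7000e-01  4.7516e+02]
 [ 0.0000e+00  0.0000e+00  0.0000e+00  1.0000e+00]] [490.25125326 194.90276948 316.35949758] 1.35
```

View pics/w1.png

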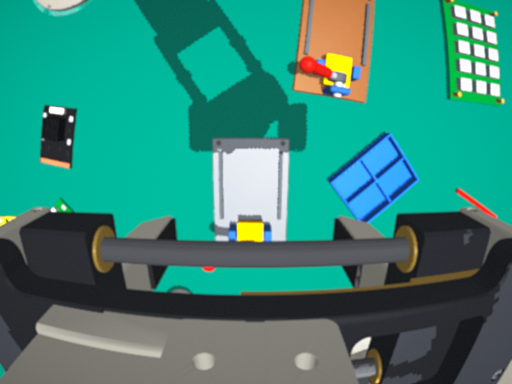

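The wrist view shows the grey fixture from the rear corners (213,140) and (289,140) to the yellow jaw at (250,231), with the blue stops either side. The red ball is at (208,267). I fit these corner points with the fisheye model, then go to the board.

Run:
```python
from h import *
w=np.load('w1.npy',allow_pickle=True).item()
im=w['image'];g=cv2.cvtColor(im,cv2.COLOR_RGB2HSV)
m=((g[...,1]<70)&(g[...,2]>90)).astype('uint8');m[:130]=0;m[228:]=0;m[:,:195]=0;m[:,310:]=0
n,l,st,ce=cv2.connectedComponentsWithStats(m);k=1+st[1:,4].argmax();print(st[k])
ys={v:(np.where(l[v]==k)[0].min(),np.where(l[v]==k)[0].max()) for v in range(145,226,16)}
L=[onplane(w,v[0]-.5,y,12,True) for y,v in ys.items()];Rr=[onplane(w,v[1]+.5,y,12,True) for y,v in ys.items()]
print(np.array(L).round(1)[:,:2].tolist(),np.array(Rr).round(1)[:,:2].tolist())
for s in(L,Rr):
    s=np.array(s);v=s[-1]-s[0];print('yaw',np.degrees(np.arctan2(v[1],v[0])))
c=[onplane(w,u,st[k][1],12,True) for u in(214,251,288)];print('rear edge',np.round(c,1))
y=((g[...,0]>22)&(g[...,0]<35)&(g[...,1]>150)&(g[...,2]>120)).astype('uint8');y[:200]=0;y[245:]=0
u=np.where(y[226])[0];print('jaw cols',u[[0,-1]] if len(u) else 0);
vv=np.where(y[:,250])[0];print(vv)
p=onplane(w,(u[0]+u[-1])/2,vv[0],42,True);print('jaw rear top',p.round(1))
```

```text
[ 213  138   76   90 6423]
[[449.1, 138.2], [473.0, 129.3], [497.3, 120.1], [522.5, 112.1], [547.9, 102.2], [574.8, 93.5]] [[488.3, 250.7], [512.5, 242.8], [536.6, 233.4], [561.8, 225.4], [587.2, 215.7], [613.5, 205.8]]
yaw -19.59942402725721
yaw -19.75033952351427
rear edge [[439.6 144.3  12. ]
 [459.  198.8  12. ]
 [477.6 253.4  12. ]]
jaw cols [237 262]
[221 222 223 224 225 226 227 228 229 230 231 232 233 234 235 236 237 238
 239 240]
jaw rear top [576.7 155.5  42. ]
```

```bash
python3 -m handwheel '[[[0,0,-8],[0.02,-0.05,0],1],[[0,0,-16],[0.05,-0.10,0],1],[[0,0,-24],[0.07,-0.15,0.02],1],[[0,0,-32],[0.09,-0.20,0.04],1],[[0,0,-40],[0.11,-0.25,0.06],1],[[0,0,-46],[0.12,-0.30,0.08],1],[[0,0,-46],[0.13,-0.35,0.10],1],[[0,0,-46],[0.137,-0.378,0.15],1],[[0,0,-46],[0.137,-0.378,0.15],1],[[0,0,-46],[0.137,-0.378,0.15],1],[[0,0,-46],[0.137,-0.378,0.15],1]]'
python3 - <<'E'
from h import *
w=capture('wrist');np.save('w2.npy',w,allow_pickle=True);save(w,'w2.png')
print(np.linalg.inv(w['camera_from_world']).round(2)[:3,3],tool()[0],get_obs()['tcp_rot'])
E
```

```text
time: 2.45
tool_pos: [236.1, -117.3, 165.8]
tcp_rot: [3.139, -0.001, -2.677]
contact_force: [0.6, 0.4, 0.7]
grip_width: 91.8
finger_force: 0.0
[ 177.77 -148.57  324.71] [ 237.11798506 -117.19061779  166.62847119] [ 3.14063037e+00  6.74511065e-05 -2.67566112e+00]
```

View pics/w2.png

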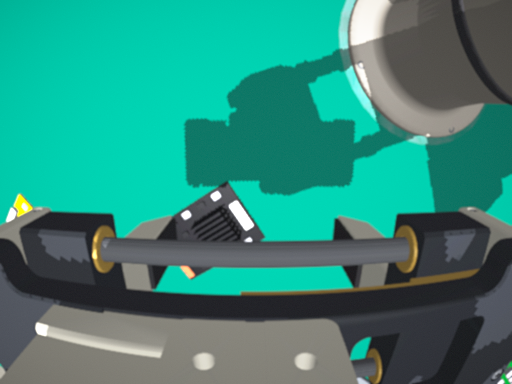

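I got the sign of tool x wrong, so the wrist is over the black board at (215,230), clear of everything. Next I move to a viewing point 100 mm short of the green board, so that the gripper does not hide it.

```bash
python3 -m handwheel '[[[0,0,0],[-0.08,-0.187,-0.03],1],[[0,0,0],[-0.08,-0.187,-0.03],1],[[0,0,0],[-0.08,-0.187,-0.03],1],[[0,0,0],[-0.08,-0.187,-0.03],1],[[0,0,0],[-0.08,-0.187,-0.03],1],[[0,0,0],[-0.08,-0.187,-0.03],1],[[0,0,0],[-0.08,-0.187,-0.03],1]]'
python3 - <<'E'
from h import *
w=capture('wrist');np.save('w3.npy',w,allow_pickle=True);save(w,'w3.png')
print(np.linalg.inv(w['camera_from_world']).round(2)[:3,3],tool()[0],get_obs()['tcp_rot'])
E
```

```text
time: 3.2
tool_pos: [392.8, -246.6, 196.7]
tcp_rot: [3.14, -0.0, -2.672]
contact_force: [0.1, 0.1, 0.1]
grip_width: 92.0
finger_force: 0.0
[ 334.5  -278.09  355.64] [ 392.54654852 -246.81389315  196.85219124] [ 3.14070097e+00 -1.44083675e-04 -2.67274615e+00]
```

View pics/w3.png

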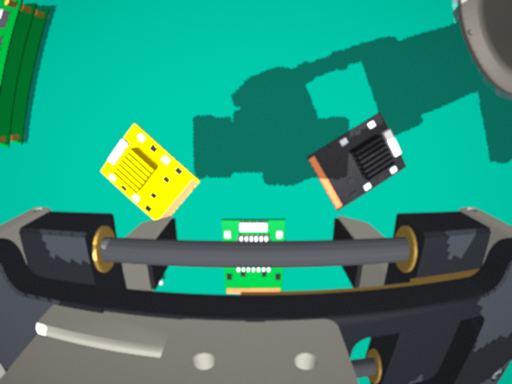

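The board is visible between the fingers: rear edge at row 219 (columns 222–286), copper strip near row 291 (columns 227–281), nearly square to the tool. The yellow (150,170) and black (357,160) look-alikes are off to the sides.

Run:
```python
from h import *
w=np.load('w3.npy',allow_pickle=True).item()
g=cv2.cvtColor(w['image'],cv2.COLOR_RGB2HSV)
m=((g[...,0]>50)&(g[...,0]<72)&(g[...,1]>150)).astype('uint8');m[:205]=0;m[300:]=0;m[:,:205]=0;m[:,300:]=0
for v in (222,226,230,234,272,278,284):
    x=np.where(m[v])[0]
    if len(x): print(v,x[0],x[-1],onplane(w,(x[0]+x[-1])/2,v,4,True).round(1),onplane(w,x[0]-.5,v,4,True).round(1)[:2],onplane(w,x[-1]+.5,v,4,True).round(1)[:2])
for u in(230,254,278):
    x=np.where(m[:,u])[0];print(u,x[0],x[-1],'rear',onplane(w,u,x[0]-.5,4,True).round(1))
c=((g[...,0]>5)&(g[...,0]<20)&(g[...,1]>100)&(g[...,2]>120)).astype('uint8')
x=np.where(c[291,215:295])[0]+215;print('copper',x[[0,-1]],onplane(w,x[0],291,4,True).round(1),onplane(w,x[-1],291,4,True).round(1))
# heat sink fin-top rear edge row: silver rows
s=((g[...,1]<60)&(g[...,2]>120));print([(v,np.where(s[v,225:285])[0][[0,-1]]+225) for v in range(224,246,2) if s[v,225:285].any()],[(v,np.where(s[v,225:285])[0][[0,-1]]+225) for v in range(262,282,2) if s[v,225:285].any()])
t,r=tool();print(t,r.as_matrix().round(3))
```

```text
222 224 282 [ 452.1 -219.9    4. ] [ 469.1 -253.1] [ 435.3 -186.6]
226 225 282 [ 456.6 -216.9    4. ] [ 473.5 -249.6] [ 440.1 -184. ]
230 223 283 [ 461.8 -215.     4. ] [ 479.6 -249.6] [ 444.3 -180.2]
234 232 274 [ 466.7 -212.5    4. ] [ 479.3 -237. ] [ 454.4 -187.9]
272 226 271 [ 519.6 -192.5    4. ] [ 534.1 -220.1] [ 505.7 -164.7]
278 226 281 [ 525.1 -182.1    4. ] [ 542.9 -216.1] [ 508.1 -147.8]
284 249 249 [ 536.7 -183.2    4. ] [ 537.  -183.8] [ 536.4 -182.6]
230 220 287 rear [ 462.3 -247.2    4. ]
254 220 287 rear [ 448.5 -220.3    4. ]
278 220 286 rear [ 434.9 -193.3    4. ]
copper [227 279] [ 561.6 -205.2    4. ] [ 528.6 -140.4    4. ]
[(224, array([239, 267])), (226, array([239, 267])), (228, array([239, 267])), (230, array([239, 267])), (232, array([225, 282])), (234, array([225, 282])), (236, array([225, 282])), (238, array([226, 280])), (240, array([238, 269])), (242, array([251, 266]))] [(268, array([236, 269])), (270, array([237, 270])), (272, array([242, 264]))]
[ 392.54654852 -246.81389315  196.85219124] [[-0.892 -0.452 -0.001]
 [-0.452  0.892  0.001]
 [ 0.     0.001 -1.   ]]
```

```bash
python3 -m handwheel '[[[0,0,0],[-0.05,-0.0025,0],1],[[0,0,0],[-0.102,-0.0025,0],1],[[0,0,0],[-0.102,-0.0025,0.05],1],[[0,0,0],[-0.102,-0.0025,0.1],1],[[0,0,0],[-0.102,-0.0025,0.14],1],[[0,0,0],[-0.102,-0.0025,0.165],1],[[0,0,0],[-0.102,-0.0025,0.177],1],[[0,0,0],[-0.102,-0.0025,0.187],1],[[0,0,0],[-0.102,-0.0025,0.187],1],[[0,0,0],[-0.102,-0.0025,0.187],1]]'
python3 -m handwheel '[[[0,0,0],[0,0,0],0.3],[[0,0,0],[0,0,0],0.3],[[0,0,0],[0,0,0],0.3],[[0,0,0],[0,0,0],0.3],[[0,0,0],[0,0,0],0.3],[[0,0,0],[0,0,0],0.3],[[0,0,0],[0,0,0],0.3],[[0,0,0],[0,0,0],0.3],[[0,0,0],[0,0,0],0.3],[[0,0,0],[0,0,0],0.3],[[0,0,0],[0,0,0],0.3]]'
```

```text
time: 4.25
tool_pos: [485.9, -205.4, 10.9]
tcp_rot: [-3.14, 0.001, -2.675]
contact_force: [0.5, -0.3, 0.3]
grip_width: 92.0
finger_force: 0.0
time: 5.35
tool_pos: [485.1, -204.8, 9.6]
tcp_rot: [3.141, -0.0, -2.675]
contact_force: [-0.5, 2.0, 1.6]
grip_width: 39.5
finger_force: 30.0
```

```bash
python3 -m handwheel '[[[0,0,0],[0,0,-0.03],0.3],[[0,0,0],[0,0,-0.08],0.3],[[0,0,7],[-0.01,0.02,-0.12],0.3],[[0,0,15],[-0.03,0.06,-0.15],0.3],[[0,0,23],[-0.05,0.10,-0.15],0.3],[[0,0,31],[-0.07,0.14,-0.15],0.3],[[0,0,39],[-0.09,0.18,-0.15],0.3],[[0,0,46.4],[-0.11,0.22,-0.15],0.3],[[0,0,46.4],[-0.13,0.255,-0.15],0.3],[[0,0,46.4],[-0.15,0.29,-0.15],0.3],[[0,0,46.4],[-0.165,0.325,-0.15],0.3],[[0,0,46.4],[-0.179,0.351,-0.15],0.3]]'
python3 -m handwheel '[[[0,0,0],[0,0,0],0.3],[[0,0,0],[0,0,0],0.3]]'
python3 - <<'E'
from h import *
w=capture('wrist');np.save('w4.npy',w,allow_pickle=True)
a=capture('scene');b=capture('side')
np.save('a2.npy',a,allow_pickle=True);np.save('b2.npy',b,allow_pickle=True)
def t(c,u,v,w=120,h=90): return cv2.resize(c['image'][v-h//2:v+h//2,u-w//2:u+w//2],(400,300),interpolation=cv2.INTER_CUBIC)
m=np.vstack([np.hstack([t(a,275,240),t(b,250,150)]),cv2.resize(w['image'],(800,600))[170:470]])
cv2.imwrite('pics/c4.png',m[:,:,::-1]);print(tool()[0],get_obs()['tcp_rot'],get_obs()['grip_width'])
E
```

```text
time: 6.55
tool_pos: [486.9, 191.1, 159.5]
tcp_rot: [3.141, 0.0, 2.8]
contact_force: [1.7, -0.9, -2.0]
grip_width: 39.9
finger_force: 30.0
time: 6.75
tool_pos: [487.0, 189.2, 159.4]
tcp_rot: [-3.141, 0.0, 2.801]
contact_force: [-0.4, -0.2, -1.6]
grip_width: 39.5
finger_force: 30.0
[487.22710533 187.92243096 159.59883117] [-3.14133446e+00  7.72515302e-05  2.79762088e+00] 39.71981296769847
```

View pics/c4.png

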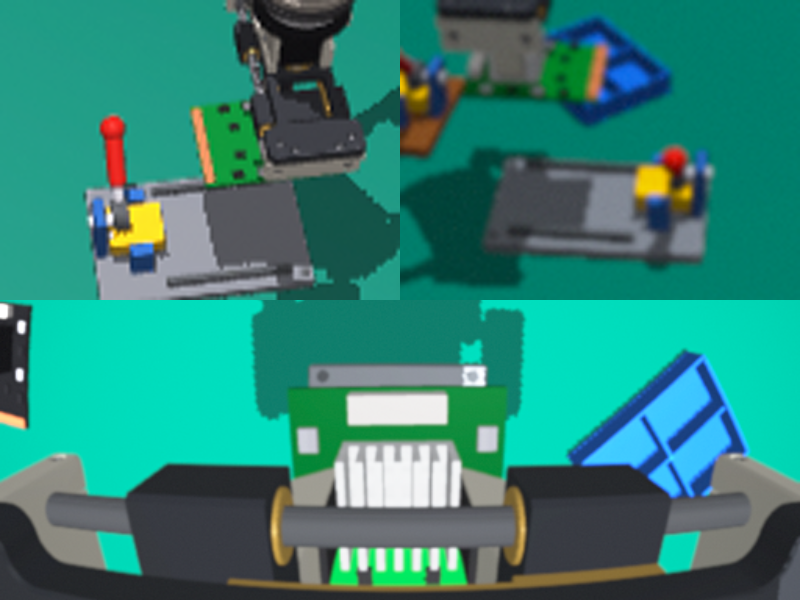

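The board is held level and square to the fixture. In the wrist view the bed's rear edge (row 375, columns 309–486) lies behind the board's rear edge (row 388, columns 289–507). I measure the lateral offset from these.

Run:
```python
from h import *
w=np.load('w4.npy',allow_pickle=True).item()
g=cv2.cvtColor(w['image'],cv2.COLOR_RGB2HSV)
yaw=np.radians(-19.6);X=np.array([np.cos(yaw),np.sin(yaw)]);Y=np.array([-X[1],X[0]]);O=np.array([539,170.5])
f=lambda p:(((p[:2]-O)@X).round(1),((p[:2]-O)@Y).round(1))
gr=((g[...,1]<90)&(g[...,2]>85));gn=((g[...,0]>50)&(g[...,0]<72)&(g[...,1]>150))
for v in(153,154,155):
    x=np.where(gr[v,185:325])[0]+185;print('bed',v,x[[0,-1]],f(onplane(w,x[0]-.5,v,12,True)),f(onplane(w,x[-1]+.5,v,12,True)))
v=np.where(gr[100:170,250])[0]+100;print(v)
vt=v[0];print('bed rear',[f(onplane(w,u,vt-.5,12,True)) for u in(202,250,308)])
zb=tool()[0][2]-10+4
for v in(162,166,170,176,180,186,190):
    x=np.where(gn[v,170:340])[0]+170
    print('board',v,x[[0,-1]],f(onplane(w,x[0]-.5,v,zb,True)),f(onplane(w,x[-1]+.5,v,zb,True)))
for u in(190,210,300,318):
    v=np.where(gn[140:190,u])[0]+140;print('rear',u,v[0],f(onplane(w,u,v[0]-.5,zb,True)))
t=tool();print(f(t[0]),np.degrees(get_obs()['tcp_rot'][2]))
```

```text
bed 153 [197 311] (np.float64(-82.2), np.float64(-61.5)) (np.float64(-82.5), np.float64(59.0))
bed 154 [198 311] (np.float64(-81.1), np.float64(-60.5)) (np.float64(-81.4), np.float64(59.0))
bed 155 [198 311] (np.float64(-80.1), np.float64(-60.5)) (np.float64(-80.3), np.float64(59.1))
[150 151 152 153 154 155 156 157 158 159 160 161 162 163 167 168 169]
bed rear [(np.float64(-85.8), np.float64(-55.5)), (np.float64(-85.5), np.float64(-5.4)), (np.float64(-86.1), np.float64(55.1))]Traceback (most recent call last):
  File "<stdin>", line 14, in <module>
IndexError: index 0 is out of bounds for axis 0 with size 0
```

Run:
```python
from h import *
w=np.load('w4.npy',allow_pickle=True).item()
g=cv2.cvtColor(w['image'],cv2.COLOR_RGB2HSV)
yaw=np.radians(-19.6);X=np.array([np.cos(yaw),np.sin(yaw)]);Y=np.array([-X[1],X[0]]);O=np.array([538,169.5])
f=lambda p:(((p[:2]-O)@X).round(1),((p[:2]-O)@Y).round(1))
gn=((g[...,0]>50)&(g[...,0]<75)&(g[...,1]>150))
zb=tool()[0][2]-10+4
for v in(168,172,176,180,186,190):
    x=np.where(gn[v,170:340])[0]+170
    if len(x):print('board',v,x[[0,-1]],f(onplane(w,x[0]-.5,v,zb,True)),f(onplane(w,x[-1]+.5,v,zb,True)))
for u in(190,210,300,318):
    v=np.where(gn[140:210,u])[0]+140
    if len(v):print('rear',u,v[0],f(onplane(w,u,v[0]-.5,zb,True)))
t=tool();print(f(t[0]),np.degrees(get_obs()['tcp_rot'][2]))
```

```text
board 168 [185 323] (np.float64(-90.8), np.float64(-39.5)) (np.float64(-90.9), np.float64(40.0))
board 172 [185 323] (np.float64(-88.4), np.float64(-39.6)) (np.float64(-88.6), np.float64(40.2))
board 176 [185 323] (np.float64(-86.1), np.float64(-39.7)) (np.float64(-86.3), np.float64(40.3))
board 180 [186 322] (np.float64(-83.7), np.float64(-39.2)) (np.float64(-83.9), np.float64(39.8))
board 186 [186 322] (np.float64(-80.2), np.float64(-39.4)) (np.float64(-80.3), np.float64(40.0))
board 190 [187 321] (np.float64(-77.8), np.float64(-39.0)) (np.float64(-77.9), np.float64(39.5))
rear 190 166 (np.float64(-92.2), np.float64(-36.2))
rear 210 165 (np.float64(-92.7), np.float64(-24.6))
rear 300 165 (np.float64(-92.8), np.float64(26.3))
rear 318 164 (np.float64(-93.5), np.float64(36.7))
(np.float64(-54.0), np.float64(0.3)) 160.2918693459522
```

The board is centred (y ≈ 0.3), with its rear edge at −93 and so its front at about +17, so home is about 38 mm further. Lowering onto the bed.

```bash
python3 -m handwheel '[[[0,0,0],[0,0,0.04],0.3],[[0,0,0],[0,0,0.08],0.3],[[0,0,0],[0,0,0.11],0.3],[[0,0,0],[0,0,0.125],0.3],[[0,0,0],[0,0,0.132],0.3],[[0,0,0],[0,0,0.135],0.3],[[0,0,0],[0,0,0.136],0.3],[[0,0,0],[0,0,0.137],0.3],[[0,0,0],[0,0,0.137],0.3],[[0,0,0],[0,0,0.137],0.3]]'
```

```text
time: 7.9
tool_pos: [487.4, 189.1, 23.3]
tcp_rot: [3.141, 0.001, 2.799]
contact_force: [-0.0, 0.4, -2.9]
grip_width: 39.9
finger_force: 30.0
```

```bash
python3 -m handwheel '[[[0,0,0],[-0.010,0,0.0005],0.3],[[0,0,0],[-0.020,0,0.0005],0.3],[[0,0,0],[-0.028,0,0.0005],0.3],[[0,0,0],[-0.032,0,0.001],0.3],[[0,0,0],[-0.034,0,0.001],0.3],[[0,0,0],[-0.034,0,0.001],0.3]]'
python3 -m handwheel '[[[0,0,0],[-0.001,0,0],0.3],[[0,0,0],[-0.002,0,0],0.3],[[0,0,0],[-0.002,0,0],0.3],[[0,0,0],[-0.002,0,0],0.3]]'
python3 -m handwheel '[[[0,0,0],[-0.001,0,0],0.3],[[0,0,0],[-0.002,0,0],0.3],[[0,0,0],[-0.002,0,0],0.3]]'
```

```text
time: 8.5
tool_pos: [519.4, 177.4, 21.7]
tcp_rot: [3.141, 0.0, 2.799]
contact_force: [-0.4, -0.2, -1.6]
grip_width: 39.8
finger_force: 30.0
time: 8.9
tool_pos: [520.9, 176.9, 21.7]
tcp_rot: [3.142, 0.0, 2.799]
contact_force: [0.2, -0.6, -1.2]
grip_width: 40.3
finger_force: 30.0
time: 9.2
tool_pos: [523.0, 176.1, 21.7]
tcp_rot: [3.141, 0.0, 2.799]
contact_force: [-0.5, -0.0, -1.9]
grip_width: 39.7
finger_force: 30.0
```

```bash
python3 -m handwheel '[[[0,0,0],[-0.001,0,0.0005],0.3],[[0,0,0],[-0.0015,0,0.0005],0.3],[[0,0,0],[-0.0015,0,0.0005],0.3]]'
python3 -m handwheel '[[[0,0,0],[-0.001,0,0.0005],0.3],[[0,0,0],[-0.0015,0,0.0005],0.3],[[0,0,0],[-0.0015,0,0.0005],0.3]]'
```

```text
time: 9.5
tool_pos: [523.1, 176.1, 21.6]
tcp_rot: [-3.141, -0.002, 2.799]
contact_force: [-4.7, 1.3, 5.5]
grip_width: 39.9
finger_force: 30.0
time: 9.8
tool_pos: [523.2, 176.0, 21.6]
tcp_rot: [-3.141, -0.005, 2.799]
contact_force: [-11.4, 4.1, 12.2]
grip_width: 39.7
finger_force: 30.0
```

Contact with the stops and the bed (−11 N along the slide, +12 N vertical), so the board is home. I relieve the load, release gently and lift.

```bash
python3 -m handwheel '[[[0,0,0],[0.002,0,-0.0005],0.3],[[0,0,0],[0.002,0,-0.0005],0.3],[[0,0,0],[0.002,0,-0.0005],0.55],[[0,0,0],[0.002,0,-0.0005],0.55],[[0,0,0],[0.002,0,-0.0005],0.55],[[0,0,0],[0.002,0,-0.0005],0.55]]'
python3 -m handwheel '[[[0,0,0],[0,0,-0.015],0.55],[[0,0,0],[0,0,-0.04],0.55],[[0,0,0],[0.02,0,-0.08],0.55],[[0,0,0],[0.05,0,-0.12],0.4],[[0,0,0],[0.08,0,-0.16],0.2],[[0,0,0],[0.08,0,-0.20],0],[[0,0,0],[0.08,0,-0.20],0],[[0,0,0],[0.08,0,-0.20],0]]'
python3 - <<'E'
from h import *
w=capture('wrist');a=capture('scene');b=capture('side')
for n,c in zip(('w5','a5','b5'),(w,a,b)): np.save(n+'.npy',c,allow_pickle=True)
def t(c,u,v,w=96,h=72): return cv2.resize(c['image'][v-h//2:v+h//2,u-w//2:u+w//2],(400,300),interpolation=cv2.INTER_CUBIC)
m=np.vstack([np.hstack([t(a,275,255),t(b,250,165)]),cv2.resize(w['image'][100:250,56:456],(800,300))])
cv2.imwrite('pics/c5.png',m[:,:,::-1]);print(tool()[0],get_obs()['tcp_rot'],get_obs()['grip_width'])
E
```

```text
time: 10.4
tool_pos: [524.0, 175.7, 21.1]
tcp_rot: [3.141, 0.0, 2.799]
contact_force: [-0.2, -0.6, -0.2]
grip_width: 50.6
finger_force: 0.0
time: 11.2
tool_pos: [448.8, 202.8, 221.9]
tcp_rot: [3.14, 0.002, 2.799]
contact_force: [-1.2, -0.6, -0.9]
grip_width: 14.6
finger_force: 0.0
[447.91151193 202.33877112 219.65518484] [-3.13992238e+00 -2.46403990e-03  2.79836857e+00] 3.1671288251224268
```

View pics/c5.png

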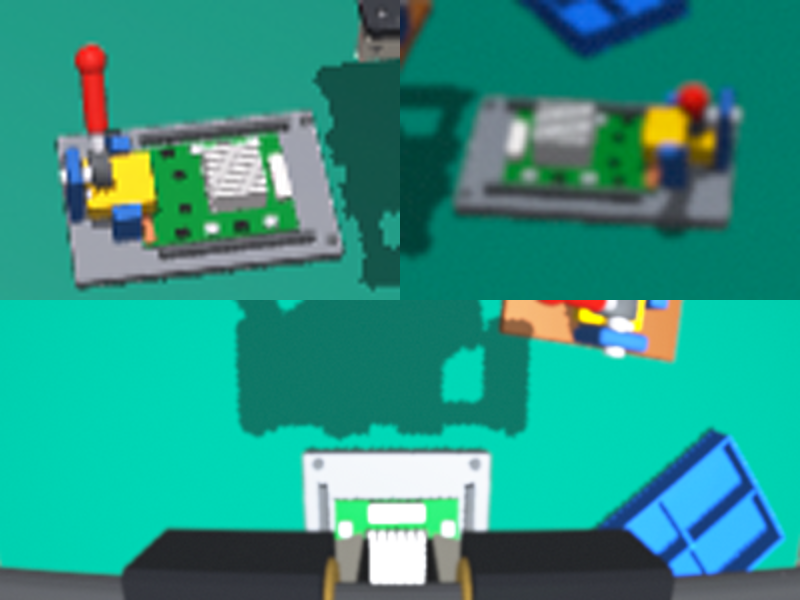

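The board lies square between the fences, front edge under the jaw, with its copper strip against the blue stops. A numeric check of the rear-edge gap (30 mm expected), plus the ball's position from two views.

Run:
```python
from h import *
w,a,b=[np.load(n+'.npy',allow_pickle=True).item() for n in('w5','a5','b5')]
yaw=np.radians(-19.6);X=np.array([np.cos(yaw),np.sin(yaw)]);Y=np.array([-X[1],X[0]]);O=np.array([538,169.5])
f=lambda p:np.r_[(p[:2]-O)@X,(p[:2]-O)@Y].round(1)
for u in (56+350/2,56+395/2,56+450/2):print('bedrear',f(onplane(w,u,100+451/2,12,True)),'boardrear',f(onplane(w,u,100+499/2-150+0,16,True)),f(onplane(w,u,100+(451-300)/2,12,True)),f(onplane(w,u,100+(499-300)/2,16,True)))
p=(227+90/4.1667,219+60/4.1667);q=(202+(693-400)/4.1667,129+98/4.1667)
o1,d1=ray(a,*p);o2,d2=ray(b,*q);s=np.linalg.lstsq(np.c_[d1,-d2],o2-o1,rcond=None)[0]
P,Q=o1+s[0]*d1,o2+s[1]*d2;K=(P+Q)/2;print('knob',K,np.linalg.norm(P-Q),f(K))
t,r=tool();tgt=O+80*X-105*Y
for z in(190,105):
    for yy in(-105,35):
        T=np.r_[O+80*X+yy*Y,z];print(z,yy,T.round(0),'tool shift',r.inv().apply(T-t).round(1))
```

```text
bedrear [155. -36.] boardrear [-54.4 -29.1] [-84.9 -28.8] [-54.4 -29.1]
bedrear [154.5  -0.5] boardrear [-54.4  -0.3] [-84.9  -0.3] [-54.4  -0.3]
bedrear [155.3  43. ] boardrear [-54.4  34.9] [-85.   34.6] [-54.4  34.9]
knob [595.7058161   91.84407761 109.64254162] 1.4618419164308072 [ 80.4 -53.8]
190 -105 [578.  44. 190.] tool shift [-176.1 -105.5   29.4]
190 35 [625. 176. 190.] tool shift [-175.9   34.5   29.2]
105 -105 [578.  44. 105.] tool shift [-176.3 -105.3  114.4]
105 35 [625. 176. 105.] tool shift [-176.1   34.7  114.2]
```

Rear edge at −54.4 confirms the board is home. The ball is at fixture (80, −54, 110), as expected. Now to the −y side of the lever with closed fingers, then push over.

```bash
python3 -m handwheel '[[[0,0,0],[-0.04,-0.03,0],0],[[0,0,0],[-0.08,-0.06,0],0],[[0,0,0],[-0.12,-0.085,0],0],[[0,0,0],[-0.155,-0.105,0],0],[[0,0,0],[-0.176,-0.115,0.01],0],[[0,0,0],[-0.176,-0.115,0.05],0],[[0,0,0],[-0.176,-0.115,0.085],0],[[0,0,0],[-0.176,-0.115,0.113],0],[[0,0,0],[-0.176,-0.115,0.113],0],[[0,0,0],[-0.176,-0.115,0.113],0]]'
python3 -m handwheel '[[[0,0,0],[0,0.012,0],0],[[0,0,0],[0,0.022,0],0],[[0,0,0],[0,0.032,0],0],[[0,0,0],[0,0.042,0],0],[[0,0,0],[0,0.052,0],0],[[0,0,0],[0,0.062,0],0]]'
```

```text
time: 12.35
tool_pos: [575.3, 35.1, 107.5]
tcp_rot: [-3.141, -0.002, 2.799]
contact_force: [0.1, -0.2, 0.7]
grip_width: 0.3
finger_force: 0.0
time: 12.95
tool_pos: [593.8, 82.4, 116.2]
tcp_rot: [-3.12, 0.003, 2.801]
contact_force: [-43.9, -60.9, 86.4]
grip_width: 0.5
finger_force: 56.0
```

Force is too high: the tip was riding up over the ball because it was too high. I back off and go lower, so that the finger's side meets the ball.

```bash
python3 -m handwheel '[[[0,0,0],[0,-0.012,-0.008],0],[[0,0,0],[0,-0.03,-0.008],0],[[0,0,0],[0,-0.062,0],0],[[0,0,0],[0,-0.066,0],0],[[0,0,0],[0,-0.066,0],0],[[0,0,0],[0,-0.066,0],0]]'
python3 - <<'E'
from h import *
w,a,b=[capture(n) for n in('wrist','scene','side')]
for n,c in zip(('w6','a6','b6'),(w,a,b)): np.save(n+'.npy',c,allow_pickle=True)
def t(c,u,v,w=96,h=72): return cv2.resize(c['image'][v-h//2:v+h//2,u-w//2:u+w//2],(400,300),interpolation=cv2.INTER_CUBIC)
m=np.vstack([np.hstack([t(a,265,245),t(b,260,165)]),cv2.resize(w['image'][100:250,56:456],(800,300))])
cv2.imwrite('pics/c6.png',m[:,:,::-1]);o=get_obs();print(o['tool_pos'],o['tcp_rot'],o['contact_force'],o['moment'])
E
```

```text
time: 13.55
tool_pos: [574.6, 32.2, 108.2]
tcp_rot: [3.141, 0.0, 2.799]
contact_force: [0.2, 0.7, 0.0]
grip_width: 0.2
finger_force: 0.0
[574.54621505  32.40099631 108.22296039] [3.14123196e+00 2.74022731e-04 2.79990088e+00] [-0.40994793  0.21205697  0.42343948] [0.0247001  0.034684   0.01039595]
```

View pics/c6.png

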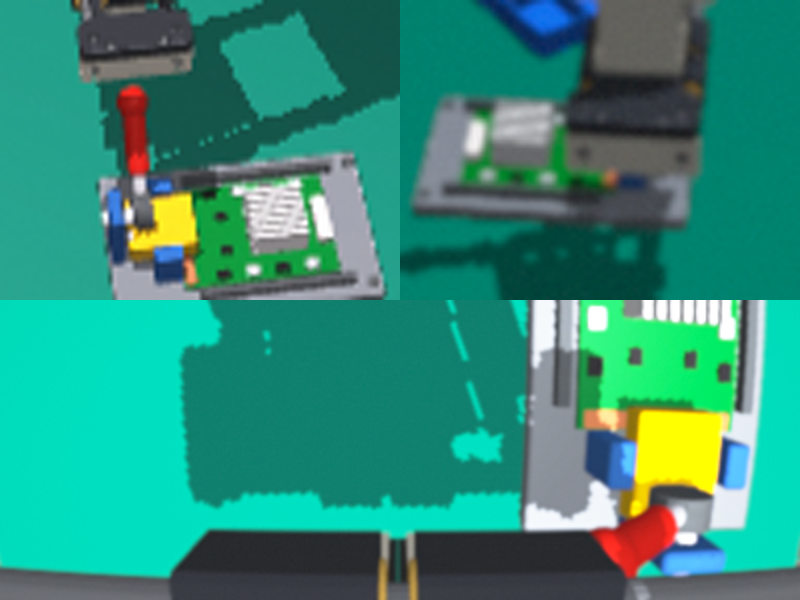

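The lever is still open and the board unmoved. The finger pads grip the ball by friction while it needs to rise, which jammed it. So this time I follow the ball's arc, moving up as well as across: lower by 20 mm, approach to first touch, then follow.

```bash
python3 -m handwheel '[[[0,0,0],[0,0.008,0.02],0],[[0,0,0],[0,0.018,0.02],0],[[0,0,0],[0,0.025,0.02],0],[[0,0,0],[0,0.028,0.02],0],[[0,0,0],[0,0.028,0.02],0]]'
python3 -m handwheel '[[[0,0,0],[0,0.003,0],0],[[0,0,0],[0,0.006,0],0],[[0,0,0],[0,0.006,0],0]]'
```

```text
time: 14.2
tool_pos: [584.1, 58.5, 88.9]
tcp_rot: [3.141, 0.001, 2.8]
contact_force: [0.1, -0.1, 0.4]
grip_width: 0.5
finger_force: 0.0
time: 14.5
tool_pos: [585.7, 63.3, 88.5]
tcp_rot: [-3.141, 0.0, 2.799]
contact_force: [-0.0, -0.4, 0.9]
grip_width: 0.4
finger_force: 0.6
```

```bash
python3 -m handwheel '[[[0,0,0],[0,0.003,-0.001],0],[[0,0,0],[0,0.006,-0.003],0],[[0,0,0],[0,0.006,-0.003],0]]'
python3 -m handwheel '[[[0,0,0],[0,0.003,-0.003],0],[[0,0,0],[0,0.006,-0.006],0],[[0,0,0],[0,0.006,-0.006],0]]'
```

```text
time: 14.8
tool_pos: [587.1, 66.8, 92.1]
tcp_rot: [-3.138, -0.0, 2.799]
contact_force: [-6.0, -10.5, 7.1]
grip_width: 0.4
finger_force: 6.4
time: 15.1
tool_pos: [589.2, 72.8, 98.3]
tcp_rot: [-3.139, 0.0, 2.799]
contact_force: [-4.8, -9.3, 7.3]
grip_width: 0.8
finger_force: 5.7
```

```bash
python3 -m handwheel '[[[0,0,0],[0,0.005,-0.005],0],[[0,0,0],[0,0.010,-0.010],0],[[0,0,0],[0,0.017,-0.014],0],[[0,0,0],[0,0.023,-0.018],0]]'
python3 -m handwheel '[[[0,0,0],[0,0.007,-0.004],0],[[0,0,0],[0,0.013,-0.007],0],[[0,0,0],[0,0.020,-0.009],0],[[0,0,0],[0,0.027,-0.010],0]]'
```

```text
time: 15.5
tool_pos: [597.4, 96.6, 115.3]
tcp_rot: [-3.141, -0.0, 2.798]
contact_force: [-0.4, -2.9, -2.0]
grip_width: 0.6
finger_force: 1.3
time: 15.9
tool_pos: [606.8, 122.8, 125.5]
tcp_rot: [3.141, 0.0, 2.799]
contact_force: [0.1, -0.7, -0.3]
grip_width: 0.6
finger_force: 0.4
```

Forces are small now, with the lever near upright. I carry on past dead centre, then rise and retreat.

```bash
python3 -m handwheel '[[[0,0,0],[0,0.008,0],0],[[0,0,0],[0,0.016,0],0],[[0,0,0],[0,0.026,0],0],[[0,0,0],[0,0.036,0],0],[[0,0,0],[0,0.036,0],0],[[0,0,0],[0,0.036,0],0]]'
python3 -m handwheel '[[[0,0,0],[0,0,-0.04],0],[[0,0,0],[0,0,-0.08],0],[[0,0,0],[0.05,0,-0.1],0],[[0,0,0],[0.1,0,-0.1],0],[[0,0,0],[0.15,0,-0.1],0],[[0,0,0],[0.2,0,-0.1],0],[[0,0,0],[0.2,0,-0.1],0]]'
python3 - <<'E'
from h import *
w,a,b=[capture(n) for n in('wrist','scene','side')]
for n,c in zip(('w7','a7','b7'),(w,a,b)): np.save(n+'.npy',c,allow_pickle=True)
def t(c,u,v,w=96,h=72): return cv2.resize(c['image'][v-h//2:v+h//2,u-w//2:u+w//2],(400,300),interpolation=cv2.INTER_CUBIC)
m=np.vstack([np.hstack([t(a,265,255),t(b,260,165)]),cv2.resize(w['image'][100:250,56:456],(800,300))])
cv2.imwrite('pics/c7.png',m[:,:,::-1]);o=get_obs();print(o['tool_pos'],o['contact_force'])
E
```

```text
time: 16.5
tool_pos: [618.5, 156.1, 125.0]
tcp_rot: [-3.141, -0.0, 2.799]
contact_force: [-0.1, -0.4, -0.2]
grip_width: 0.5
finger_force: 0.0
time: 17.2
tool_pos: [425.1, 223.8, 225.5]
tcp_rot: [-3.141, -0.003, 2.801]
contact_force: [0.5, 0.1, 1.1]
grip_width: 0.2
finger_force: 0.0
[430.94321165 222.91369653 225.81606157] [ 0.64287784 -0.14110856  0.43312501]
```

View pics/c7.png

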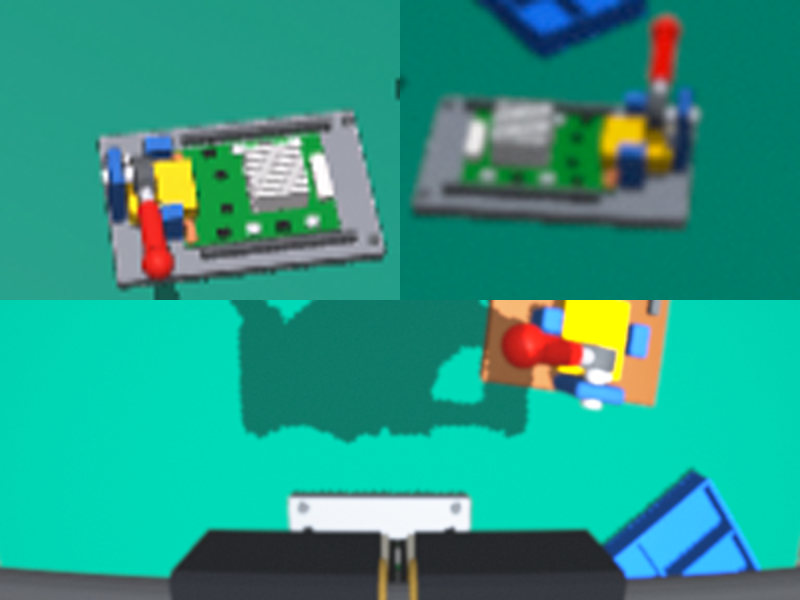

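The lever has snapped to the +y side (ball at crop (157,262)) and the jaw is down on the board. The board has not shifted. I check the ball's position, then hand in.

Run:
```python
from h import *
a,b,a5=[np.load(n+'.npy',allow_pickle=True).item() for n in('a7','b7','a5')]
k=4.1667;p=(217+157/k,219+262/k);q=(212+266/k,129+28/k)
o1,d1=ray(a,*p);o2,d2=ray(b,*q);s=np.linalg.lstsq(np.c_[d1,-d2],o2-o1,rcond=None)[0];P,Q=o1+s[0]*d1,o2+s[1]*d2;K=(P+Q)/2
y=np.radians(-19.6);d=K[:2]-[538,169.5];print(d@[np.cos(y),np.sin(y)],d@[-np.sin(y),np.cos(y)],K[2])
g=lambda c:cv2.phaseCorrelate(*[np.float32(i['image'][245:275,262:300,1]) for i in(a5,c)]);print(g(a))
from plant import close_job
if d@[-np.sin(y),np.cos(y)]>70 and K[2]<75: print(close_job())
```

```text
80.75521792888 81.22200752362603 68.05173628534658
((-0.007647631211618489, 0.27567175551038936), 0.9755123297373454)
the job is handed in; nothing more can be done
None
```

The job is handed in: the board is home against the blue stops and clamped, the lever is snapped over (ball measured at fixture y 81, z 68 mm), and the arm is clear; a first lever push jammed (about 114 N at the wrist, limit 120 N), but I backed off and the second push worked.

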